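Build the stepped pulley on the demonstration turntable

TASK

Push the turntable's white keeper bar aside, then thread the three coloured discs onto the spindle to make a stepped pulley: the largest flat on the platter first, the middle one on it, the smallest on top, each lowered down rather than dropped. Then push the keeper back to its stop over the spindle, and leave the glassware and other things on the bench standing where they are.

Things in the scene. Friction and masses are not known exactly. Their poses are not given: they have to be found in the camera images.
- large_centre (a point): red, the largest: bored disc, 62 mm across, 16 mm thick, with a plain 16 mm hole through its centre, lying flat on the table, loose, under 0.15 kg; the point is its centre, 8 mm above its underside, z is the axis of the hole (either face may be up)
- medium_centre (a point): yellow, the middle one: bored disc, 50 mm across, 16 mm thick, with a plain 16 mm hole through its centre, lying flat on the table, loose, under 0.15 kg; the point is its centre, 8 mm above its underside, z is the axis of the hole (either face may be up)
- small_centre (a point): green, the smallest: bored disc, 38 mm across, 16 mm thick, with a plain 16 mm hole through its centre, lying flat on the table, loose, under 0.15 kg; the point is its centre, 8 mm above its underside, z is the axis of the hole (either face may be up)
- spindle_seat (a point): the turntable: a fixed grey slab 12 mm thick with a round aluminium platter (80 mm across, top 18 mm above the table) and an upright steel spindle 10 mm thick on it, its conical tip 58 mm above the platter. The point lies on the spindle's axis at the platter's top; z up along the spindle, y level towards the keeper's post. The slab reaches 55 mm from the spindle to either side along x and from -50 to +150 mm along y
- keeper_pivot (a point): pivot of the keeper, a white bar 20 mm wide and 12 mm high that turns level about the top of an 18 mm thick post 120 mm from the spindle; the bar reaches 126 mm from the pivot, and its underside is 81 mm and its top 93 mm above the table (5 mm over the spindle's tip). The point is on the pivot's axis, 87 mm above the table; it turns with the turntable, not with the bar
- keeper_knob (a point): black upright knob on the keeper bar, 16 mm thick, 32 mm tall (93 to 125 mm above the table), 120 mm from the pivot, so that it stands right over the spindle when the keeper is shut; the point is its centre, 109 mm above the table
- keeper (a joint): angle of the keeper: 0 shut, at its stop, over the spindle; grows counter-clockwise seen from above (the shut bar points along -y of the turntable, at 1.57 along its +x) to a stop at 1.9. A slight friction (1 N at the knob) keeps it where it is left
- beaker: bystander, loose: clear open beaker, 66 mm across, 90 mm tall; the point is the centre of its underside
- small_beaker: bystander, loose: clear open beaker, 44 mm across, 80 mm tall; the point is the centre of its underside
- stopper: bystander, loose: black rubber stopper, 40 mm across, 22 mm tall; the point is the centre of its underside
- gasket: bystander, loose: flat orange ring, 68 mm across with a 52 mm opening, 5 mm thick; not one of the discs; the point is the centre of its underside
- bottle: bystander, loose: amber bottle, 60 mm across, 140 mm tall; the point is the centre of its underside
- tube: bystander, loose: clear straight-sided measuring glass, 36 mm across, 120 mm tall; the point is the centre of its underside
- block: bystander, loose: wooden block, 50 x 35 mm, 30 mm tall; the point is the centre of its underside
- weight: bystander, loose: brass knobbed weight, 44 mm across, 53 mm tall; the point is the centre of its underside
- disc_large: the large disc itself; this point is the centre of the underside, 8 mm below point large_centre
- disc_medium: the medium disc itself; this point is the centre of the underside, 8 mm below point medium_centre
- disc_small: the small disc itself; this point is the centre of the underside, 8 mm below point small_centre
Not all that is in view belongs to the job. What is shaped like the part that bears spindle_seat but red is not meant. Of the things shaped like the disc_large, the red one is meant.

How it is judged (in metres and radians):
On the way, in this order (a step that is already met when the one before it is completed fails the run):
1. the keeper is swung off the spindle (over 0.5 rad) (value of joint keeper above 0.5 rad), for 0.2 s.
2. the large disc is threaded and lies flat on the platter (horizontal distance between large_centre and spindle_seat below 0.005 m and z of large_centre in the frame of spindle_seat between 0.005 and 0.011 m and angle between the z axis of large_centre and the z axis of spindle_seat, either way round below 0.08 rad), for 0.2 s.
3. the medium disc is threaded and lies flat on the large one (all of step 2 and horizontal distance between medium_centre and spindle_seat below 0.005 m and z of medium_centre in the frame of spindle_seat between 0.021 and 0.027 m and angle between the z axis of medium_centre and the z axis of spindle_seat, either way round below 0.08 rad), for 0.2 s.
4. the small disc is threaded and lies flat on the medium one (all of step 3 and horizontal distance between small_centre and spindle_seat below 0.005 m and z of small_centre in the frame of spindle_seat between 0.037 and 0.043 m and angle between the z axis of small_centre and the z axis of spindle_seat, either way round below 0.08 rad), for 0.2 s.
At the end, for the whole second after the job is handed in: All three discs lie at rest, flat (within 0.08 rad) on the spindle, centres within 5 mm of its axis, large at the bottom, then medium, then small, each within 3 mm of its seated height; the keeper is within 0.12 rad of its shut stop (all of step 4 and value of joint keeper below 0.12 rad and linear speed of each of disc_large, disc_medium, disc_small below 0.03 m/s); the robot touches nothing.
It fails at once if a bystander is moved more than 30 mm or tipped over (distance of any of beaker, small_beaker, stopper, gasket, bottle, tube, block, weight from where it was at the start of the episode above 0.03 m or angle between any of beaker, small_beaker, stopper, gasket, bottle, tube, block, weight's own z axis and vertical above 0.6 rad).
It fails at once if a disc is dropped down the spindle (faster than 0.6 m/s on it) rather than lowered ((horizontal distance between large_centre and spindle_seat below 0.008 m and z of large_centre in the frame of spindle_seat below 0.07 m and linear speed of disc_large above 0.6 m/s) or (horizontal distance between medium_centre and spindle_seat below 0.008 m and z of medium_centre in the frame of spindle_seat below 0.07 m and linear speed of disc_medium above 0.6 m/s) or (horizontal distance between small_centre and spindle_seat below 0.008 m and z of small_centre in the frame of spindle_seat below 0.07 m and linear speed of disc_small above 0.6 m/s)).
It also fails if it takes over 72 s, if anything falls off the work surface, if the arm or the gripper's body presses on something with over 40 N, if the wrist force passes 120 N, or if a joint passes its speed limit or range.

ROBOT

A 6-joint arm with a two-finger parallel gripper is mounted at the origin on the work surface. World frame = base frame: x ahead of the robot, y to its left, z up, the work surface at z = 0. Lengths are in m, angles in degrees, forces in N, time in s.
With the tool pointing down it reaches from about 0.4 to 0.825 m from the base axis. Payload 7 kg.
Tool frame: the origin (TCP) lies between the finger pads; the fingertips stand 19 mm ahead of it and the grasp point (between the pads) is the TCP; z points along the fingers, y is the line along which they close (so a half turn about z gives the same grasp; the last joint's range is limited). The gripper opens to 88 mm and grips with 3 to 60 N. Pads are 19 mm wide; open, the fingers measure 130 mm over their backs; the gripper's body (78 mm by 193 mm) begins 47 mm behind the grasp point.
Start: joints at [-52.821, 20.546, 0.682, 0, -70.136, -16.507], TCP at [0.238, -0.632, 0.206] pointing down, gripper open.
Joint ranges: [-176.03, 176.03], [-82.01, 121.73], [-58.28, 71.71], [-173.87, 95.51], [-174.79, -0.11], [-173.66, 173.66]. Speed limits (degrees/s): [136.94, 136.94, 172.46, 180, 180, 180].

INTERFACE

Orientations are given as [roll, pitch, yaw] about the fixed x, y, z axes, in that order (R = Rz(yaw) Ry(pitch) Rx(roll)).
In Python, from plant import get_obs, snapshot, close_job, spot_in, spot_point gives the robot as it stands.
- The arm moves only by the tool play_rows, never from a script. Its argument "plan" is a list of rows, each a list of 6 numbers: the shift along the tool's x, y, z in cm, then the turn, a rotation vector about the tool's x, y, z in degrees. A call has 1 to 20 rows; each row shifts and turns the commanded pose from where the row before left it, along the tool's axes as they then stand; what a row does not reach is not made up. A row lasts 1/12 s, in which the tool goes at most 41.7 mm and 7.16 degrees, less where a joint would pass 70% of its speed; a pose out of reach is approached as far as the arm can. A call is refused whole if a number of a shift passes 4.17 or a number of a turn 7.16, either way. A call with a gripper value outside its range is refused whole. "grip" is the finger opening in cm, from 0 to 8.76, set as the call begins (left out, the last holds). The fingers move at their own pace and stop on an object; the grip force is fixed at half the most. Time passes only in rows, so rows that do not move let the fingers close. It gives the time, the measured TCP pose, the force, the opening and the grip force at its end, in the units of the state.
- get_obs(): the state, without advancing time (a new reading comes with each control period).
- snapshot(name): name is "scene" or "top" or "wrist"; returns a dict with "frame" (420x560x3 uint8, red, green, blue), "fx", "fy", "cx", "cy" (pixels), "position" and "attitude" of the camera in the world. Camera axes: x right, y down, z forward; pixel columns grow to the right and rows downward; lengths in m; the calibration is good to about 2 mm. The wrist camera is an equidistant fisheye: a pixel r from the principal point sees the ray r / f radians off the axis. A picture is of the moment at which its call begins. There is no depth.
- close_job(): hands the job in; it is judged then, once.
Trained networks look in the newest picture that a camera, given by its name, has taken for a name from the list of things; names that differ only in an ending like _2 or _b are one class to them, and where a whole thing is asked for, a point or a joint stands for the part that bears it (a point fixed in the world has none). Each returns a list of dicts, best first, with "score" (0 to 1); they miss things now and then, are a little off and sometimes report something else, mostly with a low value. They report only what shows in the picture. A call takes as long as a camera call. They do not tell look-alikes from the thing itself.
- spot_in(camera, thing): "position" ([x, y, z] in m, in world coordinates, good to about 4 mm: the middle of the surface that is visible of it).
- spot_point(camera, thing): "position" ([x, y, z] in m, in world coordinates, good to about 4 mm: a listed point, or the origin of a listed thing).
The state is a dict: "clock": time; "joint_pos": joint angles; "qvel": joint speeds; "tau": joint torques, N m; "tool_pos": TCP position; "orientation": TCP orientation; "force": force on the tool from outside, world axes, zero at the start; "moment": the same for the moment, N m; "opening": finger opening in m; "gripper_force": force on a finger pad.
Only numpy, scipy, OpenCV 4.12 (cv2) and the standard library are available. Lean on these libraries where they do the work, as an engineer would, in place of code of your own. Each camera call takes 0.05 s, during which the arm holds its last target. There are 200 camera calls.

## Working session

There is one attempt and no reset: what is moved stays moved. The work goes in short steps, Python scripts to look and compute and a tool call to move; the robot and the scene stay as the last step left them, time stands still between calls to the robot, and variables do not carry over. Pictures are saved under pics/ and viewed, at most 10 in all, crops included, and the job is handed in when it is done.

Besides the shell and the picture viewer there is one more tool, called after "Emit:" as name([rows], argument=value, ...), one row to a line, values as JSON. play_rows: Moves the arm, as the interface text tells. Its arguments: {"type":"object","properties":{"plan":{"type":"array","items":{"type":"array","items":{"type":"number"}}},"grip":{"type":"number"}},"required":["plan"]}

```bash
ls; mkdir -p pics
python3 - <<'E'
from plant import *
import cv2
o=get_obs();print(o['clock'],o['tool_pos'],o['orientation'],o['opening'])
for c in['scene','top']:
    s=snapshot(c);cv2.imwrite(f'pics/{c}0.png',s['frame'][:,:,::-1]);print(c,s['fx'],s['fy'],s['cx'],s['cy'],s['position'],s['attitude'])
    for n in['large_centre','medium_centre','small_centre','spindle_seat','keeper_pivot','keeper_knob','beaker','small_beaker','stopper','gasket','bottle','tube','block','weight']:
        print(n,[([round(x,3) for x in d['position']],round(d['score'],2)) for d in spot_point(c,n)[:3]])
print(get_obs()['clock'])
E
```

```text
pics
0.0 [ 0.23805149 -0.63105486  0.20461706] [ 1.79903100e+02 -1.19764847e-02 -1.59333784e+02] 0.08738521075496654
scene 400.13225564185393 400.13225564185393 279.32568902769384 209.99341027102437 [1.1576166  0.05518938 0.70962597] [-131.96862331   -0.91339705   93.2802215 ]
large_centre [([0.432, -0.066, 0.008], 0.96), ([0.326, -0.103, 0.01], 0.87)]
medium_centre [([0.621, -0.18, 0.009], 0.87), ([0.418, 0.378, -0.001], 0.38)]
small_centre [([0.427, -0.293, 0.009], 0.68), ([0.625, -0.176, -0.002], 0.42)]
spindle_seat [([0.501, 0.107, 0.015], 0.83), ([0.213, 0.236, 0.019], 0.76)]
keeper_pivot [([0.455, 0.218, 0.084], 0.87), ([0.152, 0.344, 0.089], 0.74)]
keeper_knob [([0.513, 0.112, 0.111], 0.95), ([0.216, 0.24, 0.107], 0.66), ([0.454, 0.221, 0.085], 0.18)]
beaker [([0.554, -0.338, -0.002], 0.65)]
small_beaker [([0.434, -0.202, 0.001], 0.78), ([0.437, -0.068, 0.002], 0.61)]
stopper [([0.574, -0.067, 0.0], 0.59)]
gasket [([0.698, -0.078, 0.003], 0.6)]
bottle [([0.418, 0.378, -0.002], 0.91)]
tube [([0.375, 0.028, 0.001], 0.84), ([0.554, -0.341, 0.001], 0.59)]
block [([0.616, 0.381, -0
[... 325 characters left out ...]
_centre [([0.626, -0.182, 0.007], 0.63)]
small_centre [([0.429, -0.297, 0.006], 0.54), ([0.697, -0.074, 0.003], 0.53)]
spindle_seat [([0.499, 0.105, 0.018], 0.83), ([0.428, -0.296, 0.007], 0.25)]
keeper_pivot [([0.154, 0.347, 0.089], 0.76), ([0.453, 0.22, 0.087], 0.68)]
keeper_knob [([0.215, 0.243, 0.107], 0.88), ([0.513, 0.116, 0.111], 0.58)]
beaker [([0.551, -0.338, 0.001], 0.76)]
small_beaker [([0.438, -0.198, -0.003], 0.65), ([0.428, -0.297, 0.008], 0.41)]
stopper [([0.579, -0.068, 0.003], 0.71)]
gasket [([0.701, -0.075, 0.001], 0.55)]
bottle [([0.421, 0.381, 0.0], 0.91)]
tube [([0.376, 0.03, 0.004], 0.56)]
block [([0.359, -0.196, 0.002], 0.72)]
weight [([0.615, 0.377, 0.001], 0.74)]
1.5
```

View pics/scene0.png

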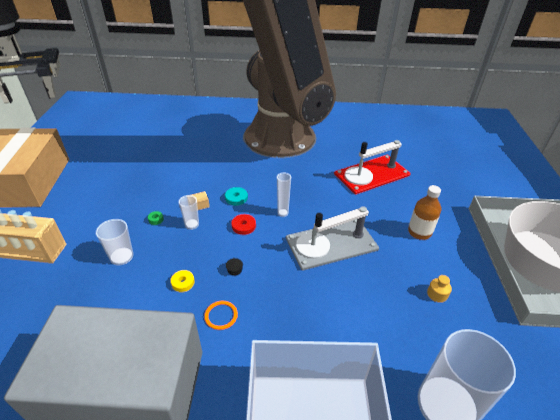

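View pics/top0.png

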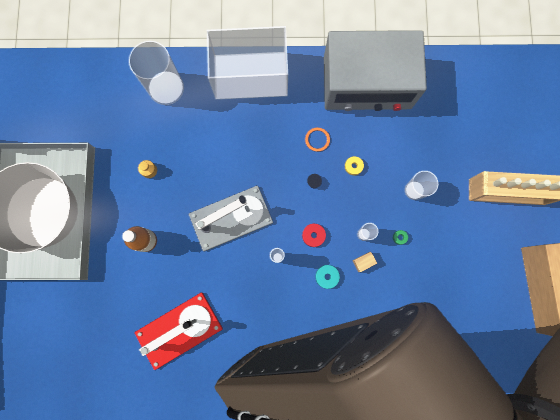

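The pictures show the grey turntable (scene px 318,245; top px 232,215) shut, and the red (243,225), yellow (182,281) and green (155,217) discs. The cyan disc and the red turntable are decoys. Next I'll refine the positions with colour masks.

```bash
cat > h.py <<'E'
import numpy as np, cv2
from scipy.spatial.transform import Rotation as Ro
from scipy.optimize import least_squares
from plant import *
def rot(a): return Ro.from_euler('xyz',a,degrees=True).as_matrix()
def proj(s,P):
    q=(np.atleast_2d(P)-s['position'])@rot(s['attitude'])
    if s.get('fish'):
        r=np.hypot(q[:,0],q[:,1]); t=np.arctan2(r,q[:,2]); k=t/np.maximum(r,1e-9)
    else: k=1/q[:,2]
    return np.c_[s['fx']*q[:,0]*k+s['cx'], s['fy']*q[:,1]*k+s['cy']]
def snap(n):
    s=snapshot(n); s['fish']=n=='wrist'; return s
H={'red':((0,6),(174,179)),'yellow':((22,32),),'green':((50,75),)}
def cyl(x,y,z0,z1,r):
    a=np.linspace(0,2*np.pi,60)
    return np.vstack([np.c_[x+r*np.cos(a),y+r*np.sin(a),0*a+z] for z in(z0,z1)])
def cen(pts):
    m=cv2.moments(cv2.convexHull(np.float32(pts))); return np.array([m['m10'],m['m01']])/m['m00'],m['m00']
def fit(s,mask,guess,z0,z1,r,rad=None):
    """xy of upright cylinder whose silhouette centroid matches the mask blob near guess"""
    u=proj(s,[[*guess,z0]])[0]
    n,l,st,c=cv2.connectedComponentsWithStats(mask.astype(np.uint8))
    ok=[i for i in range(1,n) if st[i,4]>15]
    i=min(ok,key=lambda i:np.hypot(*(c[i]-u)))
    m,A=cen(np.argwhere(l==i)[:,::-1])
    f=least_squares(lambda p:cen(proj(s,cyl(*p,z0,z1,r)))[0]-m,guess)
    return f.x,A,cen(proj(s,cyl(*f.x,z0,z1,r)))[1]
def colmask(s,c):
    h=cv2.cvtColor(s['frame'],cv2.COLOR_RGB2HSV)
    return np.any([(h[...,0]>=a)&(h[...,0]<=b) for a,b in H[c]],0)&(h[...,1]>110)&(h[...,2]>50)
E
python3 - <<'E'
from h import *
for c in['scene','top']:
    s=snap(c)
    for k,g,r in[('red',(.433,-.067),.031),('yellow',(.624,-.181),.025),('green',(.428,-.295),.019)]:
        print(c,k,*fit(s,colmask(s,k),g,0,.016,r))
    h=s['frame'].max(2)<60
    try: print('knob',*fit(s,h,(.513,.114),.093,.125,.008))
    except Exception as e: print(e)
P={k:[] for k in('spindle_seat','keeper_pivot','keeper_knob')}
for i in range(3):
  for c in['scene','top']:
    snapshot(c)
    for k in P:
      for d in spot_point(c,k):
        if d['position'][0]>.4 and d['score']>.5:P[k].append(d['position'])
for k in P:print(k,np.mean(P[k],0),np.std(P[k],0),len(P[k]))
print(get_obs()['clock'])
E
```

```text
scene red [ 0.43669823 -0.06565197] 356.0 443.3769531501457
scene yellow [ 0.62343271 -0.17659717] 382.0 442.5681924985256
scene green [ 0.43053227 -0.29250376] 130.0 193.5401519734878
knob [0.51615704 0.11306103] 64.0 107.10270219459198
top red [ 0.43424423 -0.0655353 ] 398.0 449.0239844638854
top yellow [ 0.62215083 -0.1767049 ] 244.0 296.6940447962843
top green [ 0.42826909 -0.29432479] 133.5 188.81919447495602
knob [0.21600609 0.24212222] 36.0 59.74420425272547
spindle_seat [0.48844286 0.14731429 0.01478571] [0.02729892 0.0970561  0.00595805] 7
keeper_pivot [0.45298 0.21914 0.08676] [0.0021442  0.00153701 0.00227121] 5
keeper_knob [0.507425 0.007675 0.0837  ] [0.03269257 0.18924895 0.04567316] 8
2.8
```

Emit:
play_rows([
  [-2.6,2.99,0,0,0,0],
  [-2.6,2.99,0,0,0,0],
  [-2.6,2.99,0,0,0,0],
  [-2.6,2.99,0,0,0,0],
  [-2.6,2.99,0,0,0,0],
  [-2.6,2.99,0,0,0,0],
  [-2.6,2.99,0,0,0,0],
  [-2.6,2.99,0,0,0,0],
  [-2.6,2.99,0,0,0,0],
  [-2.6,2.99,0,0,0,0],
  [-2.6,2.99,0,0,0,0],
  [-2.6,2.99,0,0,0,0],
  [-2.6,2.99,0,0,0,0],
  [-2.6,2.99,0,0,0,0],
  [-2.6,2.99,0,0,0,0],
  [-2.6,2.99,0,0,0,0],
  [-2.6,2.99,0,0,0,0],
  [-2.6,2.99,0,0,0,0],
  [-2.6,2.99,0,0,0,0],
  [-2.6,2.99,0,0,0,0],
], grip=4.4)

```text
clock: 4.47
tool_pos: [0.514, 0.1137, 0.206]
orientation: [180.0, 0.1, -159.3]
force: [0.8, -0.5, -0.7]
opening: 0.0438
gripper_force: 0.0
```

Emit:
play_rows([
  [0,0,0,0,0,-7.1],
  [0,0,0,0,0,-7.1],
  [0,0,0,0,0,-7.1],
  [0,0,0,0,0,-7.1],
  [0,0,0,0,0,-7.1],
  [0,0,0,0,0,-7.1],
  [0,0,0,0,0,-7.1],
  [0,0,0,0,0,-7.1],
  [0,0,0,0,0,-7.1],
  [0,0,0,0,0,-7.1],
  [0,0,0,0,0,-7.1],
  [0,0,0,0,0,-7.1],
  [0,0,0,0,0,-7.1],
  [0,0,0,0,0,-7.0],
  [0,0,0,0,0,0],
])

```text
clock: 5.72
tool_pos: [0.5137, 0.1116, 0.2057]
orientation: [-180.0, 0.0, -59.7]
force: [0.1, -0.2, -0.8]
opening: 0.044
gripper_force: 0.0
```

Run:
```python
from h import *
s=snap('wrist');cv2.imwrite('pics/w1.png',s['frame'][:,:,::-1]);print(s['fx'],s['cx'],s['cy'],s['position'],s['attitude'])
for n in('keeper_knob','keeper_pivot','spindle_seat'):print(n,[(np.round(d['position'],4),d['score'])for d in spot_point('wrist',n)[:2]])
print(proj(s,[[.514,.1117,.125],[.453,.219,.093],[.5,.106,.018]]))
```

```text
325.19226210127806 280.18396928147797 212.11912674820334 [0.55119286 0.04796791 0.38519305] [ 1.64202673e+02  3.58752867e-02 -1.49718115e+02]
keeper_knob [(array([ 0.4341, -0.0681,  0.003 ]), 0.73)]
keeper_pivot [(array([0.4566, 0.2236, 0.0881]), 0.76)]
spindle_seat [(array([0.5006, 0.1092, 0.018 ]), 0.64)]
[[280.35686624 212.32361869]
 [278.99634922 315.52486706]
 [293.34906765 188.7817091 ]]
```

View pics/w1.png

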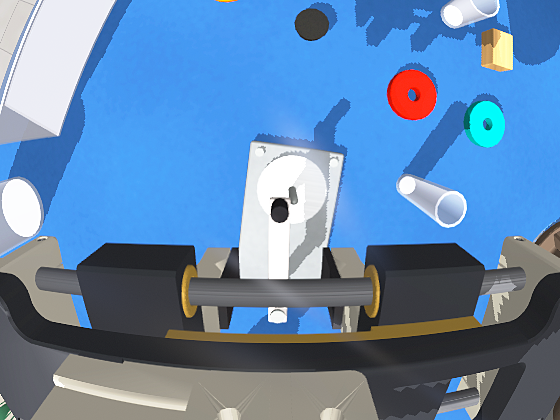

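The wrist view shows the knob top at about (280,212), where I predicted it, so the tool is centred over it. I'll lower around the knob and swing it.

Emit:
play_rows([
  [0,0,2.9,0,0,0],
  [0,0,2.9,0,0,0],
  [0,0,2.9,0,0,0],
  [0,0,0,0,0,0],
])

```text
clock: 6.25
tool_pos: [0.5102, 0.11, 0.1135]
orientation: [179.5, 0.1, -60.2]
force: [-1.1, -0.7, -0.3]
opening: 0.0437
gripper_force: 0.0
```

Emit:
play_rows([
  [-0.04,-0.99,0,0,0,-4.6],
  [-0.04,-0.99,0,0,0,-4.6],
  [-0.04,-0.99,0,0,0,-4.6],
  [-0.04,-0.99,0,0,0,-4.6],
  [-0.04,-0.99,0,0,0,-4.6],
  [-0.04,-0.99,0,0,0,-4.6],
  [-0.04,-0.99,0,0,0,-4.6],
  [-0.04,-0.99,0,0,0,-4.6],
  [-0.04,-0.99,0,0,0,-4.6],
  [-0.04,-0.99,0,0,0,-4.6],
  [-0.04,-0.99,0,0,0,-4.6],
  [-0.04,-0.99,0,0,0,-4.6],
  [-0.04,-0.99,0,0,0,-4.6],
  [-0.04,-0.99,0,0,0,-4.6],
  [-0.04,-0.99,0,0,0,-4.6],
  [-0.04,-0.99,0,0,0,-4.6],
  [-0.04,-0.99,0,0,0,-4.6],
  [-0.04,-0.99,0,0,0,-4.6],
  [-0.04,-0.99,0,0,0,-4.6],
  [-0.04,-0.99,0,0,0,-4.6],
])

```text
clock: 7.92
tool_pos: [0.5572, 0.2847, 0.1204]
orientation: [180.0, -0.1, 32.1]
force: [1.2, -0.3, 0.5]
opening: 0.0444
gripper_force: 0.0
```

Emit:
play_rows([
  [0,0,0,0,0,0],
  [0,0,-4,0,0,0],
  [0,0,-4,0,0,0],
  [0,0,-2,0,0,0],
])

```text
clock: 8.25
tool_pos: [0.5586, 0.2843, 0.2249]
orientation: [180.0, -0.3, 31.8]
force: [0.9, 0.6, 1.4]
opening: 0.0441
gripper_force: 0.0
```

Run:
```python
from h import *
o=get_obs();print(o['tool_pos'],o['orientation'],o['joint_pos'])
for c in('scene','top'):
  s=snap(c);cv2.imwrite(f'pics/{c}2.png',s['frame'][:,:,::-1])
  for n in('keeper_knob','keeper_pivot','spindle_seat'):print(n,[(np.round(d['position'],4),round(d['score'],2))for d in spot_point(c,n)[:2]])
  u=proj(s,[[.5,.107,.018]])[0].astype(int); print(u)
  cr=s['frame'][u[1]-40:u[1]+40,u[0]-50:u[0]+50,::-1]
  cv2.imwrite(f'pics/{c}c.png',cv2.resize(cr,None,fx=4,fy=4,interpolation=cv2.INTER_CUBIC))
a,b=[cv2.imread(f'pics/{c}c.png') for c in('scene','top')];cv2.imwrite('pics/sp.png',np.hstack([a,b]))
```

```text
[0.55860959 0.28428401 0.22486446] [179.95195048  -0.33696528  31.8109902 ] [ 44.87299851  15.17673442  -4.47792936   0.13083008 -70.02799662
  76.89350445]
keeper_knob [(array([0.5152, 0.1099, 0.1107]), 0.83), (array([0.2189, 0.2431, 0.109 ]), 0.44)]
keeper_pivot [(array([0.4544, 0.2217, 0.0843]), 0.66)]
spindle_seat [(array([0.4998, 0.1106, 0.0145]), 0.97), (array([0.2129, 0.2365, 0.02  ]), 0.74)]
[312 242]
keeper_knob [(array([0.5108, 0.116 , 0.112 ]), 0.92), (array([0.2147, 0.2404, 0.1078]), 0.76)]
keeper_pivot [(array([0.4534, 0.2167, 0.0885]), 0.64)]
spindle_seat [(array([0.2192, 0.2447, 0.0168]), 0.86), (array([0.4978, 0.1062, 0.0189]), 0.64)]
[248 209]
```

View pics/sp.png

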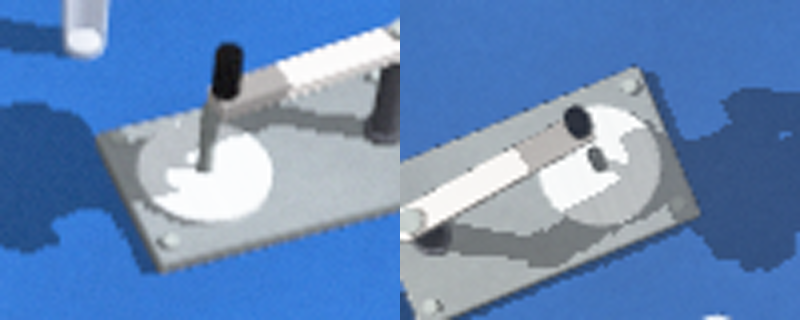

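View pics/scene2.png

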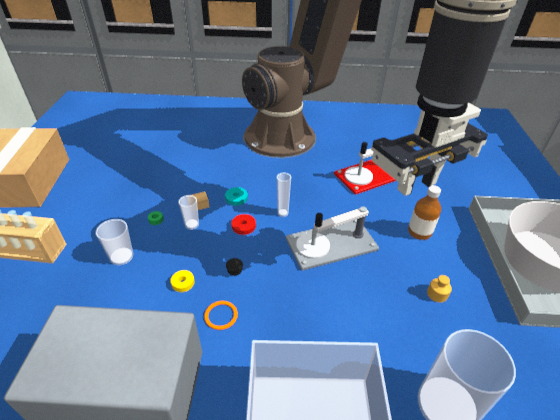

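The keeper bar has not moved. The knob is still at scene px (318,218), although the gripper made the arc. I'll check where the fingers really are.

Run:
```python
from h import *
out=[]
for c in('scene','top','wrist'):
  s=snap(c);o=get_obs();R=rot(o['orientation']);p=np.array(o['tool_pos'])
  P=np.array([p,p+R@[0,.022,.019],p+R@[0,-.022,.019],p+R@[0.03,0,0]])
  U=proj(s,P);print(c,U.round(0).tolist())
  u=U[0].astype(int); f=s['frame'][:,:,::-1].copy()
  x0=np.clip(u[0]-65,0,430);y0=np.clip(u[1]-65,0,290)
  g=cv2.resize(f[y0:y0+130,x0:x0+130],(390,390) if c!='wrist' else (390,390))
  if c!='wrist':
    for q,col in zip(U,[(255,255,255),(0,255,0),(0,0,255),(255,0,255)]): cv2.circle(g,tuple(int(v) for v in (q-[x0,y0])*3),4,col,1)
    out.append(g)
cv2.imwrite('pics/grip.png',np.hstack(out))
```

```text
scene [[412.0, 198.0], [401.0, 208.0], [418.0, 202.0], [423.0, 207.0]]
top [[162.0, 171.0], [172.0, 168.0], [156.0, 178.0], [155.0, 160.0]]
wrist [[279.0, 249.0], [313.0, 238.0], [246.0, 238.0], [279.0, 200.0]]
```

View pics/grip.png

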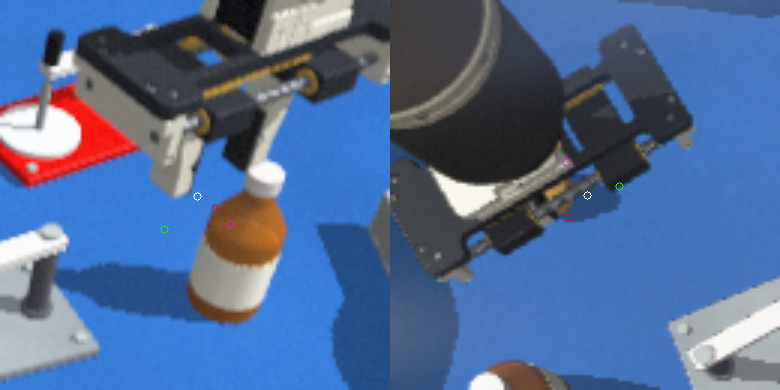

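The fingertips look about 25 mm higher than nominal, so they passed over the knob. I'll go back and repeat the swing lower, straddling the bar. That is safe in either case.

Emit:
play_rows([
  [-0.04,0.99,0,0,0,4.6],
  [-0.04,0.99,0,0,0,4.6],
  [-0.04,0.99,0,0,0,4.6],
  [-0.04,0.99,0,0,0,4.6],
  [-0.04,0.99,0,0,0,4.6],
  [-0.04,0.99,0,0,0,4.6],
  [-0.04,0.99,0,0,0,4.6],
  [-0.04,0.99,0,0,0,4.6],
  [-0.04,0.99,0,0,0,4.6],
  [-0.04,0.99,0,0,0,4.6],
  [-0.04,0.99,0,0,0,4.6],
  [-0.04,0.99,0,0,0,4.6],
  [-0.04,0.99,0,0,0,4.6],
  [-0.04,0.99,0,0,0,4.6],
  [-0.04,0.99,0,0,0,4.6],
  [-0.04,0.99,0,0,0,4.6],
  [-0.04,0.99,0,0,0,4.6],
  [-0.04,0.99,0,0,0,4.6],
  [-0.04,0.99,0,0,0,4.6],
  [-0.04,0.99,0,0,0,4.6],
])

```text
clock: 10.47
tool_pos: [0.5132, 0.1111, 0.2182]
orientation: [180.0, -0.0, -60.3]
force: [0.4, 0.7, -0.6]
opening: 0.0439
gripper_force: 0.0
```

Emit:
play_rows([
  [0,0,3.2,0,0,0],
  [0,0,3.2,0,0,0],
  [0,0,3.2,0,0,0],
  [0,0,1.6,0,0,0],
  [0,0,1.6,0,0,0],
  [0,0,0,0,0,0],
  [0,0,0,0,0,0],
])

```text
clock: 11.05
tool_pos: [0.5132, 0.1112, 0.09]
orientation: [179.9, -0.0, -60.0]
force: [0.1, 0.4, 0.3]
opening: 0.044
gripper_force: 0.0
```

Emit:
play_rows([
  [-0.04,-0.99,0,0,0,-4.6],
  [-0.04,-0.99,0,0,0,-4.6],
  [-0.04,-0.99,0,0,0,-4.6],
  [-0.04,-0.99,0,0,0,-4.6],
  [-0.04,-0.99,0,0,0,-4.6],
  [-0.04,-0.99,0,0,0,-4.6],
  [-0.04,-0.99,0,0,0,-4.6],
  [-0.04,-0.99,0,0,0,-4.6],
])

```text
clock: 11.72
tool_pos: [0.5664, 0.1702, 0.0922]
orientation: [-179.9, -0.1, -23.0]
force: [0.3, -1.6, -0.2]
opening: 0.0442
gripper_force: 0.7
```

Run:
```python
from h import *
o=get_obs();print(o['clock'],o['tool_pos'],o['orientation'])
out=[]
for c in('scene','wrist'):
  s=snap(c);R=rot(o['orientation']);p=np.array(o['tool_pos'])
  U=proj(s,[p,p+R@[0,.022,.019],p+R@[0,-.022,.019],[.4998,.107,.018]])
  f=s['frame'][:,:,::-1];u=U[0].astype(int)
  x0=int(np.clip(u[0]-65,0,430));y0=int(np.clip(u[1]-65,0,290))
  g=cv2.resize(f[y0:y0+130,x0:x0+130],(390,390)) if c=='scene' else cv2.resize(f[100:360,150:410],(390,390))
  k,x0,y0=(3,x0,y0) if c=='scene' else (1.5,150,100)
  for q,col in zip(U,[(255,255,255),(0,255,0),(0,0,255),(255,0,255)]): cv2.circle(g,tuple(int(v) for v in (q-[x0,y0])*k),4,col,1)
  out.append(g)
  print([(np.round(d['position'],4),round(d['score'],2))for d in spot_point(c,'keeper_knob')[:2]])
cv2.imwrite('pics/g3.png',np.hstack(out))
```

```text
11.7167 [0.56641827 0.1701563  0.09222311] [-1.79948391e+02 -7.85114695e-02 -2.30013698e+01]
[(array([0.5586, 0.1593, 0.1109]), 0.57)]
[(array([0.5582, 0.1567, 0.1078]), 0.96)]
```

View pics/g3.png

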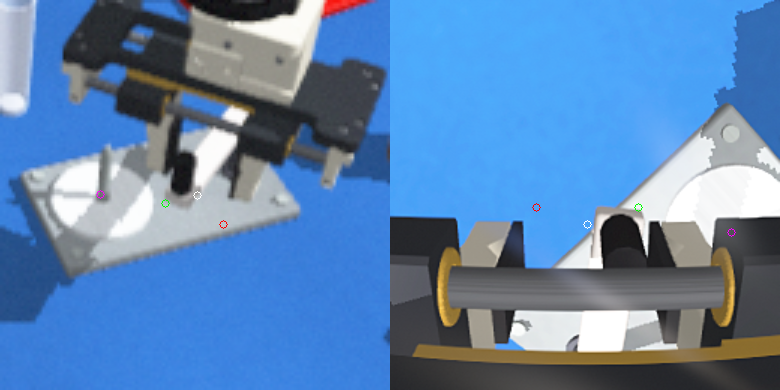

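The keeper is now moving: the knob is against the trailing finger in the wrist crop, at about (625,235). The tips are indeed about 25 mm higher than nominal. Continuing the swing.

Emit:
play_rows([
  [-0.04,-0.99,0,0,0,-4.6],
  [-0.04,-0.99,0,0,0,-4.6],
  [-0.04,-0.99,0,0,0,-4.6],
  [-0.04,-0.99,0,0,0,-4.6],
  [-0.04,-0.99,0,0,0,-4.6],
  [-0.04,-0.99,0,0,0,-4.6],
  [-0.04,-0.99,0,0,0,-4.6],
  [-0.04,-0.99,0,0,0,-4.6],
  [-0.04,-0.99,0,0,0,-4.6],
  [-0.04,-0.99,0,0,0,-4.6],
  [-0.04,-0.99,0,0,0,-4.6],
  [-0.04,-0.99,0,0,0,-4.6],
  [-0.04,-0.99,0,0,0,-4.6],
  [0,0,0,0,0,0],
  [0,0,-4,0,0,0],
  [0,0,-4,0,0,0],
  [0,0,-3,0,0,0],
  [0,0,0,0,0,0],
])

```text
clock: 13.42
tool_pos: [0.5543, 0.2932, 0.2089]
orientation: [180.0, -0.7, 36.3]
force: [1.0, 0.2, 1.3]
opening: 0.0439
gripper_force: 0.0
```

Run:
```python
from h import *
o=get_obs();print(o['clock'],o['tool_pos'],o['orientation'])
for c in('scene','top','wrist'):
  s=snap(c)
  for n in('keeper_knob','keeper_pivot','spindle_seat'):print(c,n,[(np.round(d['position'],4),round(d['score'],2))for d in spot_point(c,n)[:2]])
```

```text
13.4167 [0.55428444 0.29321282 0.20888476] [179.97066809  -0.66251157  36.34327729]
scene keeper_knob [(array([0.5586, 0.2829, 0.1114]), 0.91)]
scene keeper_pivot [(array([0.1565, 0.3423, 0.0868]), 0.64), (array([ 0.4182,  0.3766, -0.0019]), 0.56)]
scene spindle_seat [(array([0.2128, 0.2379, 0.0171]), 0.74), (array([0.5001, 0.1099, 0.0138]), 0.6)]
top keeper_knob [(array([0.5583, 0.2871, 0.1118]), 0.93), (array([0.2148, 0.245 , 0.1071]), 0.61)]
top keeper_pivot [(array([0.4534, 0.2195, 0.0858]), 0.96), (array([0.1549, 0.3478, 0.086 ]), 0.71)]
top spindle_seat [(array([0.4979, 0.1032, 0.0174]), 0.77), (array([0.219 , 0.2447, 0.0175]), 0.59)]
wrist keeper_knob [(array([0.424 , 0.3792, 0.0007]), 0.69), (array([0.5559, 0.278 , 0.1077]), 0.58)]
wrist keeper_pivot [(array([0.4552, 0.223 , 0.0867]), 0.59)]
wrist spindle_seat []
```

Emit:
play_rows([
  [-3.08,2.19,0,0,0,0],
  [-3.08,2.19,0,0,0,0],
  [-3.08,2.19,0,0,0,0],
  [-3.08,2.19,0,0,0,0],
  [-3.08,2.19,0,0,0,0],
  [-3.08,2.19,0,0,0,0],
  [-3.08,2.19,0,0,0,0],
  [-3.08,2.19,0,0,0,0],
  [-3.08,2.19,0,0,0,0],
  [-3.08,2.19,0,0,0,0],
  [0,0,0,0,0,7],
  [0,0,0,0,0,7],
  [0,0,0,0,0,7],
  [0,0,0,0,0,7],
  [0,0,0,0,0,7],
  [0,0,0,0,0,7],
  [0,0,0,0,0,7],
  [0,0,0,0,0,7],
  [0,0,0,0,0,7],
  [0,0,0,0,0,7],
], grip=8.76)

```text
clock: 15.68
tool_pos: [0.4341, -0.0673, 0.2006]
orientation: [-180.0, -0.0, -33.8]
force: [0.2, 0.1, -0.2]
opening: 0.0876
gripper_force: 0.0
```

Emit:
play_rows([
  [0,0,1,0,0,7],
  [0,0,1,0,0,7],
  [0,0,1,0,0,7],
  [0,0,1,0,0,7],
  [0,0,1,0,0,7],
  [0,0,1,0,0,7],
  [0,0,1,0,0,7],
  [0,0,1,0,0,7],
  [0,0,0,0,0,0],
])

```text
clock: 16.43
tool_pos: [0.4329, -0.0675, 0.1189]
orientation: [179.8, -0.0, -89.8]
force: [-0.3, -0.4, -0.6]
opening: 0.0874
gripper_force: 0.0
```

Run:
```python
from h import *
o=get_obs();print(o['clock'],o['tool_pos'],o['orientation'],o['joint_pos'])
s=snap('wrist');m=colmask(s,'red')
print(fit(s,m,(.435,-.066),0,.016,.031))
print(proj(s,[o['tool_pos']]))
```

```text
16.4333 [ 0.43288503 -0.06749138  0.11893132] [ 1.79831159e+02 -1.98648971e-02 -8.97809604e+01] [ 1.70706275e+01  2.57812074e+00 -3.48438312e+01 -3.76077335e-02
 -5.27454033e+01 -1.68288074e+01]
(array([ 0.43551911, -0.06638732]), 3478.5, 3722.8556239323225)
[[281.11026294 248.98122673]]
```

Emit:
play_rows([
  [-0.1,-0.26,3.2,0,0,0],
  [0,0,3.2,0,0,0],
  [0,0,1.8,0,0,0],
  [0,0,0.8,0,0,0],
  [0,0,0.6,0,0,0],
  [0,0,0,0,0,0],
  [0,0,0,0,0,0],
])

```text
clock: 17.07
tool_pos: [0.4376, -0.0661, 0.0255]
orientation: [-179.9, 0.0, -89.3]
force: [0.2, 0.1, -0.1]
opening: 0.0877
gripper_force: 0.0
```

Run:
```python
from h import *
o=get_obs();print(o['clock'],o['tool_pos'],o['orientation'],o['force'])
s=snap('scene');R=rot(o['orientation']);p=np.array(o['tool_pos'])
U=proj(s,[p,p+R@[0,.044,.019],p+R@[0,-.044,.019]]);u=U[0].astype(int)
f=s['frame'][:,:,::-1];x0,y0=u-[65,65]
g=cv2.resize(f[y0:y0+130,x0:x0+130],(650,650),interpolation=cv2.INTER_CUBIC)[:600]
for q,col in zip(U,[(255,255,255),(0,255,0),(0,0,255)]): cv2.circle(g,tuple(int(v) for v in (q-[x0,y0])*5),4,col,1)
cv2.imwrite('pics/g4.png',g)
```

```text
17.0667 [ 0.43763607 -0.06614229  0.02547275] [-1.79927694e+02  4.12074970e-03 -8.93352083e+01] [ 0.17374808  0.06729147 -0.07257895]
```

View pics/g4.png

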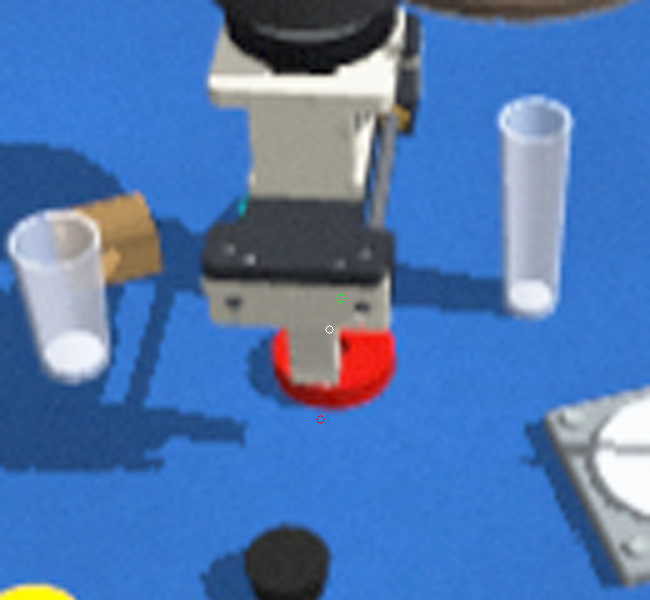

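The near fingertip sits at (315,385), about 25 mm above the predicted mark (320,419), so I'll go lower by feel.

Emit:
play_rows([
  [0,0,0.7,0,0,0],
  [0,0,0.5,0,0,0],
  [0,0,0,0,0,0],
  [0,0,0,0,0,0],
])

```text
clock: 17.45
tool_pos: [0.4365, -0.0664, 0.0124]
orientation: [180.0, -0.0, -89.4]
force: [-0.4, -0.5, -0.4]
opening: 0.0879
gripper_force: 0.0
```

Emit:
play_rows([
  [0,0,0.4,0,0,0],
  [0,0,0,0,0,0],
  [0,0,0,0,0,0],
])

```text
clock: 17.7
tool_pos: [0.4366, -0.0664, 0.0084]
orientation: [180.0, -0.0, -89.4]
force: [0.4, -1.1, -0.1]
opening: 0.0875
gripper_force: 0.0
```

Emit:
play_rows([
  [0,0,0.4,0,0,0],
  [0,0,0,0,0,0],
  [0,0,0,0,0,0],
])

```text
clock: 17.95
tool_pos: [0.4365, -0.0664, 0.0043]
orientation: [180.0, -0.0, -89.4]
force: [0.4, -0.4, 0.4]
opening: 0.0875
gripper_force: 0.0
```

Emit:
play_rows([
  [0,0,0.3,0,0,0],
  [0,0,0,0,0,0],
  [0,0,0,0,0,0],
])

```text
clock: 18.2
tool_pos: [0.4366, -0.0663, 0.0014]
orientation: [180.0, -0.0, -89.4]
force: [0.2, 0.4, 0.2]
opening: 0.0877
gripper_force: 0.0
```

Emit:
play_rows([
  [0,0,0.3,0,0,0],
  [0,0,0,0,0,0],
  [0,0,0,0,0,0],
])

```text
clock: 18.45
tool_pos: [0.4366, -0.0664, -0.0016]
orientation: [180.0, -0.0, -89.4]
force: [0.4, 0.1, 0.1]
opening: 0.0876
gripper_force: 0.0
```

Emit:
play_rows([
  [0,0,0.3,0,0,0],
  [0,0,0,0,0,0],
  [0,0,0,0,0,0],
])

```text
clock: 18.7
tool_pos: [0.4366, -0.0663, -0.0046]
orientation: [180.0, -0.0, -89.4]
force: [-0.2, 0.1, -0.3]
opening: 0.0874
gripper_force: 0.0
```

Emit:
play_rows([
  [0,0,0.3,0,0,0],
  [0,0,0,0,0,0],
  [0,0,0,0,0,0],
])

```text
clock: 18.95
tool_pos: [0.4366, -0.0663, -0.0076]
orientation: [180.0, -0.0, -89.4]
force: [0.7, -0.1, 0.5]
opening: 0.0876
gripper_force: 0.0
```

Run:
```python
from h import *
o=get_obs();print(o['clock'],o['tool_pos'],o['orientation'],o['force'])
gs=[]
s=snap('scene');R=rot(o['orientation']);p=np.array(o['tool_pos'])
U=proj(s,[p,p+R@[0,.065,.019],p+R@[0,.065,-.006],p+R@[0,.097,-.047]]);u=U[0].astype(int)
f=s['frame'][:,:,::-1];x0,y0=u-[40,60]
g=cv2.resize(f[y0:y0+100,x0:x0+65],(390,600),interpolation=cv2.INTER_CUBIC)
U=proj(s,[p,p+R@[0,-.065,.019],p+R@[0,-.065,-.006],p+R@[0,-.097,-.047]])
for q,col in zip(U,[(255,255,255),(0,255,0),(0,0,255),(255,0,255)]): cv2.circle(g,tuple(int(v) for v in (q-[x0,y0])*6),4,col,1)
w=snap('wrist')['frame'][120:380,150:410,::-1]
cv2.imwrite('pics/g5.png',np.hstack([g,cv2.resize(np.ascontiguousarray(w),(400,600))]))
```

```text
18.95 [ 0.43661547 -0.06634533 -0.00760068] [ 1.79980726e+02 -4.88371898e-03 -8.94289070e+01] [ 0.68714236 -0.14290929  0.49526289]
```

View pics/g5.png

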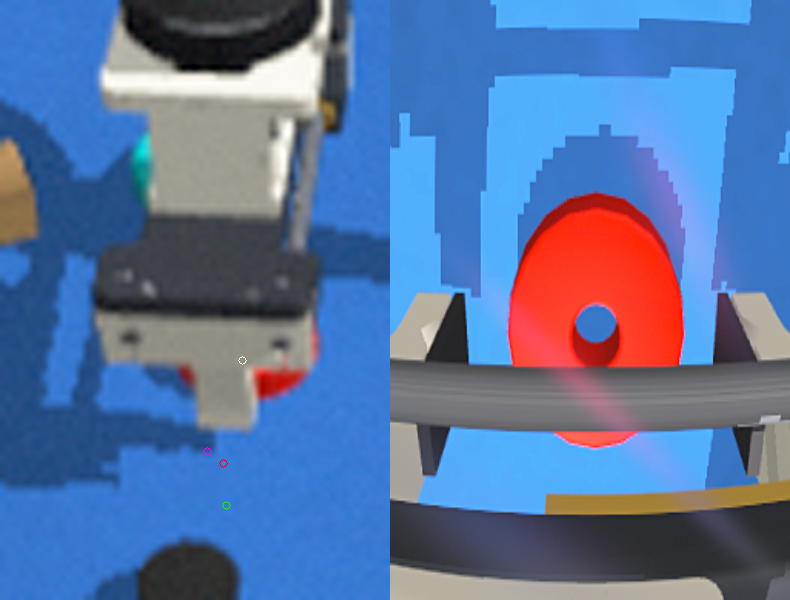

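The whole gripper is about 30 mm higher than the readings imply: tip at (225,428) against a predicted (226,505). The wrist view shows the red disc midway between the fingers, at about (595,322). I'll align the yaw with the turntable, lower a little more and grip.

Emit:
play_rows([
  [0,0,0,0,0,-7.15],
  [0,0,0,0,0,-7.15],
  [0,0,0,0,0,-7.15],
  [0,0,0.3,0,0,0],
  [0,0,0,0,0,0],
  [0,0,0,0,0,0],
])

```text
clock: 19.55
tool_pos: [0.4365, -0.0664, -0.0106]
orientation: [180.0, 0.0, -68.2]
force: [0.4, 0.1, -1.0]
opening: 0.0876
gripper_force: 0.0
```

Emit:
play_rows([
  [0,0,0,0,0,0],
  [0,0,0,0,0,0],
  [0,0,0,0,0,0],
  [0,0,0,0,0,0],
  [0,0,0,0,0,0],
  [0,0,0,0,0,0],
], grip=3)

```text
clock: 20.05
tool_pos: [0.4366, -0.0664, -0.0104]
orientation: [180.0, 0.0, -68.0]
force: [-0.4, -0.1, 0.5]
opening: 0.0607
gripper_force: 30.0
```

Run:
```python
from h import *
o=get_obs();print(o['clock'],o['tool_pos'],o['orientation'],o['force'],o['opening'])
s=snap('wrist');m=colmask(s,'red')
cv2.imwrite('pics/wr.png',s['frame'][:,:,::-1])
print(fit(s,m,(.435,-.066),0,.016,.031),fit(s,m,(.435,-.066),0,.016,.031)[1])
# hole pixel
n,l,st,c=cv2.connectedComponentsWithStats(m.astype(np.uint8));i=1+np.argmax(st[1:,4]);print(st[i],c[i])
h=(l==i).astype(np.uint8);ct,hi=cv2.findContours(h,cv2.RETR_CCOMP,cv2.CHAIN_APPROX_NONE)
for k,q in enumerate(ct):
  if hi[0][k][3]>=0: print('hole',cv2.contourArea(q),q[:,0].mean(0))
print(proj(s,[[*o['tool_pos'][:2],z] for z in(0,.016)]),s['position'],s['attitude'])
```

```text
20.05 [ 0.43663532 -0.06635129 -0.0104268 ] [ 1.79990255e+02  9.80216288e-04 -6.79939810e+01] [-0.40259916 -0.08684045  0.5436896 ] 0.06071668309528029
(array([ 0.44014676, -0.07392806]), 6897.5, 11019.40615638846) 6897.5
[ 222  206  117   74 6586] [280.3144549  246.34801093]
hole 387.0 [280.453125 262.640625]
[[281.01372351 256.23970538]
 [281.08320482 268.49094789]] [ 0.46467005 -0.13458332  0.16904589] [ 1.64198916e+02  6.14822186e-03 -1.58013867e+02]
```

```bash
cat > slab.py <<'E'
from h import *
from scipy.optimize import minimize
C={'scene':dict(fx=400.13225564185393,fy=400.13225564185393,cx=279.32568902769384,cy=209.99341027102437,position=np.array([1.1576166,0.05518938,0.70962597]),attitude=[-131.96862331,-0.91339705,93.2802215]),
'top':dict(fx=434.1221804492554,fy=434.1221804492554,cx=276.3330553631537,cy=216.47051970353994,position=np.array([0.32537395,0.02180423,1.15070042]),attitude=[-172.10925599,0.56715995,-90.16553838])}
def slab(p):
    c,s=np.cos(p[2]),np.sin(p[2]);R=np.array([[c,-s],[s,c]])
    q=np.array([[-.055,-.05],[.055,-.05],[.055,.15],[-.055,.15]])@R.T+p[:2]
    return np.vstack([np.c_[q,0*q[:,0]],np.c_[q,0*q[:,0]+.012]])
K=6
if __name__=='__main__':
  for c in C:
    f=cv2.imread(f'pics/{c}2.png');h=cv2.cvtColor(f,cv2.COLOR_BGR2HSV);m=(h[...,1]<110).astype(np.float32)
    u=proj(C[c],[[.48,.155,.01]])[0].astype(int);x0,y0=u-60
    M=cv2.resize(m[y0:y0+120,x0:x0+120],None,fx=K,fy=K,interpolation=cv2.INTER_LINEAR)>.5
    def cost(p):
        P=(proj(C[c],slab(p))-[x0,y0]+.5)*K
        I=np.zeros(M.shape,np.uint8);cv2.fillConvexPoly(I,np.int32(np.round(cv2.convexHull(np.float32(P))*16)),1,shift=4)
        return np.sum(I.astype(bool)^M)/K**2
    best=min((minimize(cost,[.4995+a,.1073+b,.385],method='Nelder-Mead',options=dict(initial_simplex=np.array([.4995+a,.1073+b,.385])+np.array([[0,0,0],[.006,0,0],[0,.006,0],[0,0,.06]]),xatol=1e-5)) for a in(-.003,.003) for b in(-.003,.003)),key=lambda r:r.fun)
    print(c,best.x,best.fun,M.sum()/K**2)
E
python3 slab.py
```

```text
scene [0.49991159 0.1076657  0.40330302] 1082.4444444444443 3997.3333333333335
top [0.50044149 0.10915843 0.39164263] 335.02777777777777 3402.25
```

Emit:
play_rows([
  [0,0,-1.5,0,0,0],
  [0,0,-3,0,0,0],
  [0,0,-4,0,0,0],
  [0,0,-4,0,0,0],
  [0,0,-3.5,0,0,0],
  [0,0,0,0,0,0],
])

```text
clock: 20.6
tool_pos: [0.4409, -0.0659, 0.1566]
orientation: [-179.4, -0.2, -67.9]
force: [1.5, 0.2, -0.9]
opening: 0.0609
gripper_force: 30.0
```

Emit:
play_rows([
  [-2.3,-2.07,0,0,0,0],
  [-2.3,-2.07,0,0,0,0],
  [-2.3,-2.07,0,0,0,0],
  [-2.3,-2.07,0,0,0,0],
  [-2.3,-2.07,0,0,0,0],
  [-2.3,-2.07,0,0,0,0],
  [0,0,2.5,0,0,0],
  [0,0,2.5,0,0,0],
  [0,0,0,0,0,0],
  [0,0,0,0,0,0],
  [0,0,0,0,0,0],
])

```text
clock: 21.52
tool_pos: [0.5006, 0.1081, 0.1005]
orientation: [-180.0, -0.0, -68.0]
force: [-0.1, -0.3, -1.1]
opening: 0.0608
gripper_force: 30.0
```

Run:
```python
from h import *
o=get_obs();print(o['clock'],o['tool_pos'],o['orientation'])
z=o['tool_pos'][2]+.0104; g=[]
for c,k,w in(('scene',5,40),('top',5,40),('wrist',2.2,90)):
  s=snap(c);m=colmask(s,'red')
  try: print(c,fit(s,m,o['tool_pos'][:2],z,z+.016,.031))
  except Exception as e: print(e)
  # markers: spindle est at z=.018,.076 ; disc hole top at TCP
  U=proj(s,[[.5,.108,.018],[.5,.108,.076],[*o['tool_pos'][:2],z+.016]]);print(U.round(1).tolist())
  x0,y0=U[2].astype(int)-w
  im=cv2.resize(s['frame'][y0:y0+2*w,x0:x0+2*w,::-1],(400,400) if c!='wrist' else (400,400),interpolation=cv2.INTER_CUBIC)
  for q,col in zip(U,[(255,0,255),(0,255,0),(255,255,255)]): cv2.circle(im,tuple(int(v) for v in (q-[x0,y0]+.5)*400/(2*w)),3,col,1)
  if c!='top':g.append(im)
cv2.imwrite('pics/hov.png',np.hstack(g))
```

```text
21.5167 [0.50064336 0.10810311 0.10050336] [-1.79968642e+02 -2.24842313e-02 -6.79741613e+01]
scene (array([0.5059549 , 0.09512881]), 223.5, 575.0397236319259)
[[312.8, 243.0], [314.6, 225.4], [316.4, 208.9]]
top (array([0.48654238, 0.10660424]), 65.0, 543.9362211765256)
[[247.8, 210.0], [246.0, 206.5], [244.3, 202.8]]
wrist (array([0.50444165, 0.10094974]), 6900.0, 10935.480829438893)
[[282.3, 211.6], [282.7, 235.1], [281.9, 267.9]]
```

View pics/hov.png

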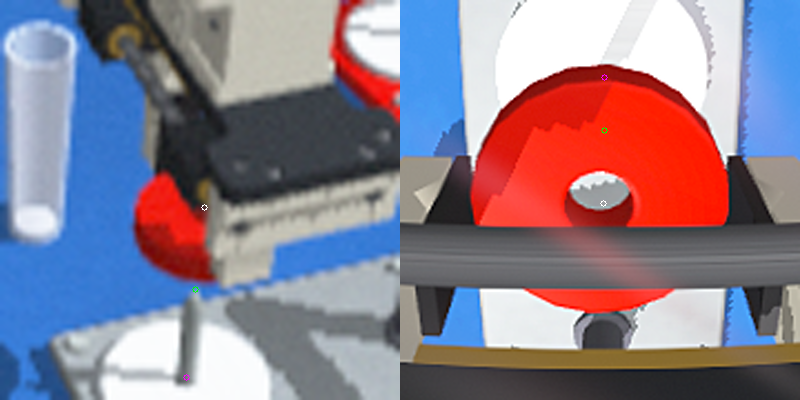

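The spindle marks lie on the spindle and the hole is on the tool axis: scene crop base (187,377) and tip (195,290), wrist crop hole (603,200). Lowering.

Emit:
play_rows([
  [0,0,1,0,0,0],
  [0,0,1,0,0,0],
  [0,0,1,0,0,0],
  [0,0,0.6,0,0,0],
  [0,0,0.6,0,0,0],
  [0,0,0.6,0,0,0],
  [0,0,0,0,0,0],
])

```text
clock: 22.25
tool_pos: [0.4994, 0.1078, 0.0501]
orientation: [179.9, -0.0, -68.0]
force: [-0.0, -0.2, -1.4]
opening: 0.0609
gripper_force: 30.0
```

Run:
```python
from h import *
o=get_obs();print(o['clock'],o['tool_pos'],o['orientation'],o['force'],o['moment'])
```

```text
22.25 [0.4993691  0.10778008 0.05007679] [ 1.79869194e+02 -1.61631986e-02 -6.79888924e+01] [-0.00453185 -0.21906782 -1.4442506 ] [-0.05015364  0.2033854   0.0654462 ]
```

Emit:
play_rows([
  [0,0,0.6,0,0,0],
  [0,0,0.6,0,0,0],
  [0,0,0.6,0,0,0],
  [0,0,0.6,0,0,0],
  [0,0,0.6,0,0,0],
  [0,0,0.5,0,0,0],
  [0,0,0.3,0,0,0],
  [0,0,0,0,0,0],
  [0,0,0,0,0,0],
])

```text
clock: 23.0
tool_pos: [0.5001, 0.1081, 0.0134]
orientation: [180.0, -0.0, -68.0]
force: [0.2, 0.3, -1.4]
opening: 0.0606
gripper_force: 30.0
```

Emit:
play_rows([
  [0,0,0.2,0,0,0],
  [0,0,0,0,0,0],
  [0,0,0,0,0,0],
])

```text
clock: 23.25
tool_pos: [0.5002, 0.1082, 0.0117]
orientation: [-180.0, 0.0, -68.0]
force: [0.3, -0.1, -1.2]
opening: 0.0608
gripper_force: 30.0
```

Emit:
play_rows([
  [0,0,0.2,0,0,0],
  [0,0,0,0,0,0],
  [0,0,0,0,0,0],
])

```text
clock: 23.5
tool_pos: [0.5001, 0.1081, 0.0095]
orientation: [180.0, -0.0, -68.0]
force: [-0.8, -0.4, 0.2]
opening: 0.0608
gripper_force: 30.0
```

Emit:
play_rows([
  [0,0,0.2,0,0,0],
  [0,0,0,0,0,0],
  [0,0,0,0,0,0],
])

```text
clock: 23.75
tool_pos: [0.5003, 0.1083, 0.0076]
orientation: [-180.0, 0.0, -68.0]
force: [0.7, 0.4, 0.4]
opening: 0.0609
gripper_force: 30.0
```

Emit:
play_rows([
  [0,0,0,0,0,0],
  [0,0,0,0,0,0],
  [0,0,0,0,0,0],
  [0,0,-1,0,0,0],
  [0,0,-3,0,0,0],
  [0,0,-4,0,0,0],
  [0,0,-4,0,0,0],
  [0,0,-2.5,0,0,0],
  [3.88,-0.09,0,0,0,0],
  [3.88,-0.09,0,0,0,0],
  [3.88,-0.09,0,0,0,0],
  [3.88,-0.09,0,0,0,0],
  [3.88,-0.09,0,0,0,0],
  [3.88,-0.09,0,0,0,0],
  [3.88,-0.09,0,0,0,0],
  [3.88,-0.09,0,0,0,0],
  [0,0,3,0,0,0],
  [0,0,2,0,0,0],
  [0,0,0,0,0,0],
  [0,0,0,0,0,0],
], grip=8.2)

```text
clock: 25.42
tool_pos: [0.6224, -0.1771, 0.1024]
orientation: [179.9, 0.0, -68.0]
force: [0.7, 0.8, 0.6]
opening: 0.082
gripper_force: 0.0
```

Run:
```python
from h import *
o=get_obs();print(o['clock'],o['tool_pos'],o['orientation'])
s=snap('wrist');print(fit(s,colmask(s,'yellow'),(.6228,-.1767),0,.016,.025))
for c in('scene','top'):
  s=snap(c);m=colmask(s,'red')
  print(c,fit(s,m,(.5,.108),.018,.034,.031))
  print([np.round(d['position'],4) for d in spot_point(c,'large_centre')[:2]])
```

```text
25.4167 [ 0.6223803  -0.17714731  0.10237739] [ 1.79866751e+02  3.63115576e-02 -6.79873822e+01]
(array([ 0.62282907, -0.17724098]), 2565.0, 2765.3850798194762)
scene (array([0.50145328, 0.10894751]), 443.5, 518.5476774638519)
[array([ 0.3233, -0.0992,  0.0082]), array([0.4944, 0.1061, 0.027 ])]
top (array([0.49851032, 0.12672608]), 127.0, 458.4910871954635)
[array([ 0.4247, -0.2988,  0.0085]), array([0.4979, 0.1075, 0.0263])]
```

Emit:
play_rows([
  [0,0,3,0,0,0],
  [0,0,3,0,0,0],
  [0,0,2.5,0,0,0],
  [0,0,1.5,0,0,0],
  [0,0,0.8,0,0,0],
  [0,0,0.5,0,0,0],
  [0,0,0,0,0,0],
  [0,0,0,0,0,0],
  [0,0,0,0,0,0],
])

```text
clock: 26.42
tool_pos: [0.6243, -0.1769, -0.0089]
orientation: [-179.9, -0.1, -68.0]
force: [-0.8, -0.5, 0.1]
opening: 0.0815
gripper_force: 0.0
```

Emit:
play_rows([
  [0,0,0,0,0,0],
  [0,0,0,0,0,0],
  [0,0,0,0,0,0],
  [0,0,0,0,0,0],
  [0,0,0,0,0,0],
  [0,0,0,0,0,0],
], grip=2)

```text
clock: 26.92
tool_pos: [0.6232, -0.1769, -0.0103]
orientation: [180.0, -0.0, -68.0]
force: [-0.5, 0.2, 1.1]
opening: 0.0482
gripper_force: 30.1
```

Run:
```python
from h import *
o=get_obs();print(o['clock'],o['tool_pos'],o['orientation'],o['force'],o['opening'])
s=snap('wrist');m=colmask(s,'yellow')
ct,hi=cv2.findContours(m.astype(np.uint8),cv2.RETR_CCOMP,cv2.CHAIN_APPROX_NONE)
for k,q in enumerate(ct):
  if hi[0][k][3]>=0 and cv2.contourArea(q)>50: print('hole',cv2.contourArea(q),q[:,0].mean(0))
```

```text
26.9167 [ 0.62316758 -0.17687613 -0.01033955] [ 1.79996983e+02 -4.12007523e-04 -6.79761353e+01] [-0.52098187  0.18574758  1.10824552] 0.04818216004761507
hole 375.0 [280.4375 261.5   ]
```

Emit:
play_rows([
  [0,0,-1.5,0,0,0],
  [0,0,-3,0,0,0],
  [0,0,-4,0,0,0],
  [0,0,-4,0,0,0],
  [0,0,-1.5,0,0,0],
  [-3.88,0.09,0,0,0,0],
  [-3.88,0.09,0,0,0,0],
  [-3.88,0.09,0,0,0,0],
  [-3.88,0.09,0,0,0,0],
  [-3.88,0.09,0,0,0,0],
  [-3.88,0.09,0,0,0,0],
  [-3.88,0.09,0,0,0,0],
  [-3.88,0.09,0,0,0,0],
  [0,0,2,0,0,0],
  [0,0,2,0,0,0],
  [0,0,1,0,0,0],
  [0,0,0,0,0,0],
  [0,0,0,0,0,0],
  [0,0,0,0,0,0],
])

```text
clock: 28.55
tool_pos: [0.5009, 0.1079, 0.0803]
orientation: [-180.0, -0.0, -68.0]
force: [0.3, 0.1, -0.5]
opening: 0.0485
gripper_force: 30.0
```

Emit:
play_rows([
  [0,0,0.7,0,0,0],
  [0,0,0.7,0,0,0],
  [0,0,0.7,0,0,0],
  [0,0,0.6,0,0,0],
  [0,0,0.6,0,0,0],
  [0,0,0.6,0,0,0],
  [0,0,0.6,0,0,0],
  [0,0,0.5,0,0,0],
  [0,0,0.2,0,0,0],
  [0,0,0,0,0,0],
  [0,0,0,0,0,0],
])

```text
clock: 29.47
tool_pos: [0.5002, 0.1082, 0.0275]
orientation: [180.0, -0.0, -68.0]
force: [-0.3, -0.9, 0.2]
opening: 0.0479
gripper_force: 30.0
```

Emit:
play_rows([
  [0,0,0.2,0,0,0],
  [0,0,0.1,0,0,0],
  [0,0,0,0,0,0],
  [0,0,0,0,0,0],
])

```text
clock: 29.8
tool_pos: [0.5001, 0.1082, 0.0246]
orientation: [-180.0, 0.0, -68.0]
force: [-0.2, 0.4, -0.6]
opening: 0.0483
gripper_force: 30.0
```

Emit:
play_rows([
  [0,0,0.1,0,0,0],
  [0,0,0.05,0,0,0],
  [0,0,0,0,0,0],
  [0,0,0,0,0,0],
])

```text
clock: 30.13
tool_pos: [0.5004, 0.1083, 0.0236]
orientation: [-180.0, -0.0, -68.0]
force: [-1.7, -0.6, 4.5]
opening: 0.0485
gripper_force: 30.0
```

Emit:
play_rows([
  [0,0,0,0,0,0],
  [0,0,0,0,0,0],
  [0,0,0,0,0,0],
  [0,0,-1,0,0,0],
  [0,0,-3,0,0,0],
  [0,0,-4,0,0,0],
  [0,0,-4,0,0,0],
  [3.46,2.16,0,0,0,0],
  [3.46,2.16,0,0,0,0],
  [3.46,2.16,0,0,0,0],
  [3.46,2.16,0,0,0,0],
  [3.46,2.16,0,0,0,0],
  [3.46,2.16,0,0,0,0],
  [3.46,2.16,0,0,0,0],
  [3.46,2.16,0,0,0,0],
  [3.46,2.16,0,0,0,0],
  [3.46,2.16,0,0,0,0],
  [0,0,2,0,0,0],
  [0,0,2,0,0,0],
  [0,0,0,0,0,0],
], grip=6.4)

```text
clock: 31.8
tool_pos: [0.4268, -0.2937, 0.1003]
orientation: [179.8, 0.2, -68.2]
force: [-1.1, 0.0, -0.4]
opening: 0.064
gripper_force: 0.0
```

Run:
```python
from h import *
o=get_obs();print(o['clock'],o['tool_pos'],o['orientation'],o['joint_pos'])
s=snap('wrist');print(fit(s,colmask(s,'green'),(.4294,-.2934),0,.016,.019))
for n in('beaker','small_beaker'):print([np.round(d['position'],4) for d in spot_point('wrist',n)[:2]])
for c in('scene','top'):
  s=snap(c);print(c,fit(s,colmask(s,'yellow'),(.5,.108),.034,.050,.025))
  print([np.round(d['position'],4) for d in spot_point(c,'medium_centre')[:2]])
```

```text
31.8 [ 0.42677755 -0.29365742  0.10025202] [179.78529653   0.2220662  -68.16384001] [-12.85104735  11.59222502 -26.91448629  -0.07687588 -51.79623516
  34.73532778]
(array([ 0.4290892 , -0.29320609]), 1491.0, 1675.7070141073782)
[array([ 5.543e-01, -3.362e-01, -1.000e-04]), array([ 0.3614, -0.1996, -0.0034])]
[array([ 0.443 , -0.1946,  0.0005])]
scene (array([0.50119892, 0.10886306]), 298.0, 362.6789190261625)
[array([0.4987, 0.1047, 0.0431])]
top (array([0.50015178, 0.1092851 ]), 252.0, 310.1516158579616)
[array([0.5001, 0.1048, 0.0402]), array([ 0.4303, -0.2993,  0.0085])]
```

Emit:
play_rows([
  [0,0,3,0,0,0],
  [0,0,3,0,0,0],
  [0,0,2.5,0,0,0],
  [0,0,1.5,0,0,0],
  [0,0,0.8,0,0,0],
  [0,0,0.5,0,0,0],
  [0,0,0,0,0,0],
  [0,0,0,0,0,0],
  [0,0,0,0,0,0],
])

```text
clock: 32.9
tool_pos: [0.4306, -0.2938, -0.0088]
orientation: [-179.9, -0.1, -68.0]
force: [0.2, -1.2, 0.5]
opening: 0.0637
gripper_force: 0.0
```

Emit:
play_rows([
  [0,0,0,0,0,0],
  [0,0,0,0,0,0],
  [0,0,0,0,0,0],
  [0,0,0,0,0,0],
  [0,0,0,0,0,0],
  [0,0,0,0,0,0],
], grip=1)

```text
clock: 33.4
tool_pos: [0.4297, -0.2936, -0.0097]
orientation: [-180.0, -0.0, -68.0]
force: [-1.5, 0.7, 2.8]
opening: 0.0366
gripper_force: 30.0
```

Run:
```python
from h import *
o=get_obs();print(o['clock'],o['tool_pos'],o['orientation'],o['force'],o['opening'])
s=snap('wrist');m=colmask(s,'green')
ct,hi=cv2.findContours(m.astype(np.uint8),cv2.RETR_CCOMP,cv2.CHAIN_APPROX_NONE)
for k,q in enumerate(ct):
  if hi[0][k][3]>=0 and cv2.contourArea(q)>50: print('hole',cv2.contourArea(q),q[:,0].mean(0))
```

```text
33.4 [ 0.42969587 -0.29361867 -0.0097298 ] [-1.79995806e+02 -8.72059382e-03 -6.79708546e+01] [-1.51949621  0.69324054  2.80126025] 0.03659225119799897
hole 390.0 [280.46969697 262.12121212]
```

Emit:
play_rows([
  [0,0,-1.5,0,0,0],
  [0,0,-3,0,0,0],
  [0,0,-4,0,0,0],
  [0,0,-4,0,0,0],
  [0,0,-1.5,0,0,0],
  [-3.46,-2.16,0,0,0,0],
  [-3.46,-2.16,0,0,0,0],
  [-3.46,-2.16,0,0,0,0],
  [-3.46,-2.16,0,0,0,0],
  [-3.46,-2.16,0,0,0,0],
  [-3.46,-2.16,0,0,0,0],
  [-3.46,-2.16,0,0,0,0],
  [-3.46,-2.16,0,0,0,0],
  [-3.46,-2.16,0,0,0,0],
  [-3.46,-2.16,0,0,0,0],
  [0,0,2,0,0,0],
  [0,0,1.5,0,0,0],
  [0,0,0,0,0,0],
  [0,0,0,0,0,0],
  [0,0,0,0,0,0],
])

```text
clock: 35.12
tool_pos: [0.5005, 0.108, 0.0957]
orientation: [-180.0, -0.0, -68.0]
force: [-0.8, 0.1, -0.1]
opening: 0.0363
gripper_force: 30.0
```

Emit:
play_rows([
  [0,0,1,0,0,0],
  [0,0,1,0,0,0],
  [0,0,0.7,0,0,0],
  [0,0,0.5,0,0,0],
  [0,0,0.5,0,0,0],
  [0,0,0.5,0,0,0],
  [0,0,0.5,0,0,0],
  [0,0,0.4,0,0,0],
  [0,0,0,0,0,0],
  [0,0,0,0,0,0],
])

```text
clock: 35.95
tool_pos: [0.5001, 0.1081, 0.0439]
orientation: [180.0, -0.0, -68.0]
force: [-1.2, 0.2, -0.6]
opening: 0.036
gripper_force: 30.0
```

Emit:
play_rows([
  [0,0,0.2,0,0,0],
  [0,0,0.1,0,0,0],
  [0,0,0,0,0,0],
  [0,0,0,0,0,0],
])

```text
clock: 36.28
tool_pos: [0.5002, 0.1082, 0.0412]
orientation: [-180.0, 0.0, -68.0]
force: [0.1, 1.1, 0.1]
opening: 0.0362
gripper_force: 30.0
```

Emit:
play_rows([
  [0,0,0.1,0,0,0],
  [0,0,0.05,0,0,0],
  [0,0,0,0,0,0],
  [0,0,0,0,0,0],
])

```text
clock: 36.62
tool_pos: [0.5004, 0.1083, 0.0402]
orientation: [-180.0, -0.0, -68.0]
force: [-2.0, -0.5, 5.8]
opening: 0.0362
gripper_force: 30.0
```

Emit:
play_rows([
  [0,0,0,0,0,0],
  [0,0,0,0,0,0],
  [0,0,0,0,0,0],
  [0,0,-1,0,0,0],
  [0,0,-3,0,0,0],
  [0,0,-4,0,0,0],
  [0,0,-4,0,0,0],
  [0,0,-2,0,0,0],
  [-3.02,-2.39,0,0,0,0],
  [-3.02,-2.39,0,0,0,0],
  [-3.02,-2.39,0,0,0,0],
  [-3.02,-2.39,0,0,0,0],
  [-3.02,-2.39,0,0,0,0],
  [0,0,0,0,0,-6.95],
  [0,0,0,0,0,-6.95],
  [0,0,0,0,0,-6.95],
  [0,0,0,0,0,-6.95],
  [0,0,0,0,0,-6.95],
  [0,0,0,0,0,-6.95],
  [0,0,0,0,0,-6.95],
], grip=5.6)

```text
clock: 38.28
tool_pos: [0.5542, 0.2929, 0.1802]
orientation: [-180.0, -0.0, -19.0]
force: [0.1, -0.2, 1.2]
opening: 0.0559
gripper_force: 0.0
```

Emit:
play_rows([
  [0,0,0,0,0,-6.95],
  [0,0,0,0,0,-6.95],
  [0,0,0,0,0,-6.95],
  [0,0,0,0,0,-6.95],
  [0,0,0,0,0,-6.95],
  [0,0,0,0,0,-6.95],
  [0,0,0,0,0,-6.95],
  [0,0,0,0,0,-6.95],
  [0,0,0,0,0,0],
], grip=4.4)

```text
clock: 39.03
tool_pos: [0.5543, 0.2929, 0.1802]
orientation: [-180.0, -0.0, 36.6]
force: [0.0, 0.2, 0.5]
opening: 0.0437
gripper_force: 0.0
```

Run:
```python
from h import *
o=get_obs();print(o['clock'],o['tool_pos'],o['orientation'])
for c in('scene','top','wrist'):
  s=snap(c)
  for n in('small_centre','keeper_knob','keeper_pivot'):print(c,n,[(np.round(d['position'],4),round(d['score'],2)) for d in spot_point(c,n)[:2]])
  if c!='wrist':
    print(fit(s,colmask(s,'green'),(.5,.108),.050,.066,.019));print(fit(s,colmask(s,'yellow'),(.5,.108),.034,.05,.025))
```

```text
39.0333 [0.55425525 0.29292452 0.18019561] [-1.79999984e+02 -1.12646626e-02  3.65967628e+01]
scene small_centre [(array([0.4985, 0.1093, 0.0602]), 0.74)]
scene keeper_knob [(array([0.5577, 0.2814, 0.1132]), 0.76), (array([0.2188, 0.2415, 0.1089]), 0.61)]
scene keeper_pivot [(array([0.152 , 0.343 , 0.0882]), 0.6), (array([0.4555, 0.2229, 0.0845]), 0.55)]
(array([0.50223019, 0.10885234]), 170.5, 233.22435759566724)
(array([0.50485545, 0.10825552]), 253.0, 365.25799653097056)
top small_centre [(array([0.5016, 0.1037, 0.0564]), 0.56)]
top keeper_knob [(array([0.5577, 0.2843, 0.1121]), 0.77), (array([0.2139, 0.241 , 0.1058]), 0.73)]
top keeper_pivot [(array([0.4499, 0.2187, 0.0879]), 0.77), (array([0.1569, 0.3482, 0.0871]), 0.7)]
(array([0.49994865, 0.11034185]), 138.5, 188.41063910885714)
(array([0.49978248, 0.10900661]), 244.0, 310.14809429552406)
wrist small_centre []
wrist keeper_knob [(array([0.5552, 0.277 , 0.1079]), 0.78)]
wrist keeper_pivot [(array([ 0.4428, -0.1953,  0.0034]), 0.37)]
```

Emit:
play_rows([
  [0,0,3,0,0,0],
  [0,0,3,0,0,0],
  [0,0,1.9,0,0,0],
  [0,0,1,0,0,0],
  [0,0,0,0,0,0],
  [0,0,0,0,0,0],
])

```text
clock: 40.13
tool_pos: [0.5547, 0.2931, 0.0909]
orientation: [180.0, 0.0, 36.3]
force: [-0.1, -0.7, 1.9]
opening: 0.0441
gripper_force: 0.0
```

Emit:
play_rows([
  [-0.04,0.99,0,0,0,4.6],
  [-0.04,0.99,0,0,0,4.6],
  [-0.04,0.99,0,0,0,4.6],
  [-0.04,0.99,0,0,0,4.6],
  [-0.04,0.99,0,0,0,4.6],
  [-0.04,0.99,0,0,0,4.6],
  [-0.04,0.99,0,0,0,4.6],
  [-0.04,0.99,0,0,0,4.6],
  [-0.04,0.99,0,0,0,4.6],
  [-0.04,0.99,0,0,0,4.6],
  [-0.04,0.99,0,0,0,4.6],
  [-0.04,0.99,0,0,0,4.6],
  [-0.04,0.99,0,0,0,4.6],
  [-0.04,0.99,0,0,0,4.6],
  [-0.04,0.99,0,0,0,4.6],
  [-0.04,0.99,0,0,0,4.6],
  [-0.04,0.99,0,0,0,4.6],
  [0,0,0,0,0,0],
])

```text
clock: 41.63
tool_pos: [0.5471, 0.1372, 0.0929]
orientation: [-179.8, -0.1, -42.2]
force: [-0.6, -1.0, -0.1]
opening: 0.0439
gripper_force: 0.0
```

Emit:
play_rows([
  [-0.02,0.5,0,0,0,2.3],
  [-0.02,0.5,0,0,0,2.3],
  [-0.02,0.5,0,0,0,2.3],
  [-0.02,0.5,0,0,0,2.3],
  [-0.02,0.5,0,0,0,2.3],
  [-0.02,0.5,0,0,0,2.3],
  [-0.02,0.5,0,0,0,2.3],
  [0,0,0,0,0,0],
  [0,0,0,0,0,0],
])

```text
clock: 42.38
tool_pos: [0.5202, 0.1161, 0.0917]
orientation: [-179.9, -0.0, -57.8]
force: [-0.9, -0.1, 0.4]
opening: 0.0437
gripper_force: 0.0
```

Run:
```python
from h import *
o=get_obs();print(o['clock'],o['tool_pos'],o['orientation'],o['force'])
for c in('scene','top','wrist'):
  s=snap(c)
  for n in('keeper_knob','keeper_pivot'):print(c,n,[(np.round(d['position'],4),round(d['score'],2)) for d in spot_point(c,n)[:1]])
```

```text
42.3833 [0.52020307 0.11614834 0.09167498] [-1.79894497e+02 -7.61438710e-03 -5.78367994e+01] [-0.8887806  -0.11083402  0.36334744]
scene keeper_knob [(array([0.5009, 0.1107, 0.0522]), 0.69)]
scene keeper_pivot [(array([0.4572, 0.2195, 0.0825]), 0.85)]
top keeper_knob [(array([0.53  , 0.1269, 0.1108]), 0.9)]
top keeper_pivot [(array([0.45  , 0.2184, 0.0848]), 0.9)]
wrist keeper_knob [(array([0.5326, 0.1202, 0.106 ]), 0.68)]
wrist keeper_pivot []
```

Emit:
play_rows([
  [-0.02,0.5,0,0,0,2.3],
  [-0.02,0.5,0,0,0,2.3],
  [-0.02,0.5,0,0,0,2.3],
  [-0.02,0.5,0,0,0,2.3],
  [-0.02,0.5,0,0,0,2.3],
  [-0.01,0.25,0,0,0,1.15],
  [0,0,0,0,0,0],
  [0,0,0,0,0,0],
])

```text
clock: 43.5
tool_pos: [0.4942, 0.1041, 0.0905]
orientation: [180.0, 0.0, -70.6]
force: [-0.1, -0.4, 0.7]
opening: 0.044
gripper_force: 0.0
```

Emit:
play_rows([
  [-0.01,0.25,0,0,0,1.15],
  [-0.01,0.25,0,0,0,1.15],
  [0,0,0,0,0,0],
  [0,0,0,0,0,0],
])

```text
clock: 43.83
tool_pos: [0.4893, 0.1027, 0.0905]
orientation: [180.0, -0.0, -73.0]
force: [0.5, -0.1, -0.3]
opening: 0.0435
gripper_force: 0.0
```

Run:
```python
from h import *
o=get_obs();print(o['clock'],o['tool_pos'],o['orientation'],o['force'],o['gripper_force'])
for c in('top','wrist'):
  s=snap(c)
  for n in('keeper_knob','keeper_pivot'):print(c,n,[(np.round(d['position'],4),round(d['score'],2)) for d in spot_point(c,n)[:1]])
```

```text
43.8333 [0.48932751 0.1026721  0.09049512] [ 1.79975531e+02 -2.62614898e-03 -7.29708926e+01] [ 0.48063303 -0.14441848 -0.25037527] 0.0
top keeper_knob []
top keeper_pivot [(array([0.4556, 0.2158, 0.0858]), 0.98)]
wrist keeper_knob [(array([0.5007, 0.104 , 0.1076]), 0.78)]
wrist keeper_pivot [(array([0.4997, 0.1095, 0.0531]), 0.5)]
```

Emit:
play_rows([
  [0,0.15,0,0,0,0.5],
  [0,0.15,0,0,0,0.5],
  [0,0,0,0,0,0],
  [0,0,0,0,0,0],
])

```text
clock: 44.47
tool_pos: [0.4875, 0.1023, 0.0908]
orientation: [-179.9, 0.0, -74.0]
force: [4.5, 0.9, -2.8]
opening: 0.044
gripper_force: 2.4
```

Emit:
play_rows([
  [0,0.1,0,0,0,0.3],
  [0,0,0,0,0,0],
  [0,0,0,0,0,0],
])

```text
clock: 44.72
tool_pos: [0.4873, 0.1024, 0.0909]
orientation: [-179.8, 0.0, -74.3]
force: [7.9, 1.5, -4.6]
opening: 0.044
gripper_force: 3.9
```

Emit:
play_rows([
  [0,-0.7,0,0,0,0],
  [0,0,0,0,0,0],
  [0,0,-2,0,0,0],
  [0,0,-4,0,0,0],
  [0,0,-4,0,0,0],
  [0,0,-2,0,0,0],
  [0,0,0,0,0,0],
  [0,0,0,0,0,0],
])

```text
clock: 45.38
tool_pos: [0.4925, 0.1037, 0.2117]
orientation: [-179.9, 0.1, -74.3]
force: [-0.3, -0.7, -0.3]
opening: 0.044
gripper_force: 0.0
```

Run:
```python
from h import *
o=get_obs();print(o['clock'],o['tool_pos'],o['force'])
for c in('scene','top','wrist'):
  s=snap(c)
  for n in('keeper_knob','keeper_pivot'):print(c,n,[(np.round(d['position'],4),round(d['score'],2)) for d in spot_point(c,n)[:1]])
s=snap('scene')
print(fit(s,colmask(s,'green'),(.5,.108),.050,.066,.019)[0],fit(s,colmask(s,'yellow'),(.5,.108),.034,.05,.025)[0],fit(s,colmask(s,'red'),(.5,.108),.018,.034,.031)[0])
```

```text
45.3833 [0.49249384 0.10368284 0.21170385] [-0.26798888 -0.73910138 -0.32703835]
scene keeper_knob [(array([0.5018, 0.1061, 0.1105]), 0.74)]
scene keeper_pivot [(array([0.1532, 0.3434, 0.0879]), 0.9)]
top keeper_knob []
top keeper_pivot [(array([0.4527, 0.2198, 0.0903]), 0.66)]
wrist keeper_knob [(array([0.501 , 0.1059, 0.1079]), 0.72)]
wrist keeper_pivot [(array([0.4552, 0.2216, 0.087 ]), 0.78)]
[0.50233164 0.10885581] [0.50494603 0.10836476] [0.50780237 0.10906567]
```

```bash
python3 -c "
from plant import *
print(close_job())"
```

```text
the job is handed in; nothing more can be done
None
```

The keeper is back at its stop, the red, yellow and green discs are seated on the spindle in that order, and the job is handed in at about 46 s; `close_job()` gave no verdict, and I didn't re-measure the bystanders, though no move showed unexpected contact.

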